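# Extend the telescoping ring support by one hole

## Robot

A 6-joint arm with a two-finger parallel gripper is mounted at the origin on a cart in front of the work surface, level with it; the furniture and walls round the work are solid. World frame = base frame: x ahead of the robot, y to its left, z up, the work surface at z = 0. Lengths are in m, angles in rad, forces in N, time in s.
With the tool pointing down it reaches from about 0.325 to 0.775 m from the base axis. Payload 5.5 kg.
Tool frame: the origin (TCP) lies midway between the tips of the shut fingers; the grasp point (between the pads) lies 19 mm behind it (pinch_z is the distance from the TCP to the grasp point, in m); z points along the fingers, y is the direction in which the jaws open and shut (so a half turn about z gives the same grasp; the last joint's range is limited). The gripper opens to 88 mm and grips with 3 to 60 N. Pads are 20 mm wide; open, the fingers measure 115 mm over their backs; the gripper's body (75 mm by 178 mm) begins 61 mm behind the grasp point.
Start: joints at [-1.332, 0.091, 1.231, -0, 1.82, -0.057], TCP at [0.175, -0.574, 0.223] pointing down, gripper open.
Joint ranges: [-2.87, 2.87], [-0.86, 2.18], [0.17, 2.46], [-1.51, 4.65], [0.06, 2.69], [-2.65, 2.65]. Speed limits (rad/s): [2.57, 2.57, 3.01, 3.14, 3.14, 3.14].

## Interface

Orientations are given as a unit quaternion [w, x, y, z].
In Python, from bench import state, get_image, camera_model, close_job, pinch_z gives the robot as it stands. The module is installed in compiled form; this text tells all that it offers.
- The arm moves only by the tool arm_command, never from a script. Its argument "plan" is one flat list of numbers, 7 for each row, row after row: the shift along the world's x, y, z in mm, then the turn, a rotation vector about the world's x, y, z in rad, then the finger opening in mm, from 0 to 87.8. A call has 1 to 8 rows; each row is the pose to reach, as a shift and turn from the pose commanded when the call began; what a row does not reach only later rows make up. A row lasts 1/10 s, in which the tool goes at most 50 mm and 8.59 degrees, less where a joint would pass 70% of its speed; a pose out of reach is approached as far as the arm can. A call with a gripper value outside its range is refused whole. The fingers move at their own pace and stop on an object; "squeeze" is the grip in N (left out, the last holds). Time passes only in rows, so rows that repeat a pose let the fingers close. It gives the time, the measured TCP pose, the force and the opening at its end, in the units of the state.
- state(): the state, without advancing time (a new reading comes with each control period).
- get_image(name): name is "side" or "top" or "wrist"; returns the picture (420x560x3 uint8, blue, green, red); there is no depth.
- camera_model(name): a dict with "intrinsics" (3x3 intrinsics, pixels), "k1" (the pictures are not rectified: a ray, as slopes to the right and down, at radius r is drawn at 1 + k1 r^2 times it, then the intrinsics apply), "R" (3x3) and "t" (3): a world point X has camera coordinates R X + t. Camera axes: x right, y down, z forward; pixel columns grow to the right and rows downward; lengths in m; the calibration is good to about 2 mm. A picture is of the moment at which its call begins: read the wrist's pose just before it. camera_model takes no time and is no camera call; for the wrist camera it gives the pose at the moment of the call.
- close_job(): hands the job in, once; it reports no verdict.
The state is a dict: "time_s": time; "qpos": joint angles; "dq": joint speeds; "joint_torque": joint torques, N m; "tool_pos": TCP position; "ee_rot": TCP orientation; "ft_force": force on the tool from outside, world axes, zero at the start; "torque": the same for the moment, N m; "grip_width": opening from 0.0 (shut) to 1.0 (fully open).
Only numpy, scipy, OpenCV 4.12 (cv2) and the standard library are available. Lean on these libraries where they do the work, as an engineer would, in place of code of your own. Each camera call takes 0.05 s, during which the arm holds its last target.

## Task

The funnel ring on the telescoping support arm does not reach over the beaker yet. Press the arm's spring snap button flush, slide the arm out towards the ring's side, and let the button snap fully up in the very next hole, not the one after. Push gently throughout, with no more than about 15 N, feel for the snap and stop there, and do not disturb the beaker, the petri dish or the timer.

Things in the scene. Friction and masses are not known exactly. Their poses are not given: they have to be found in the camera images.
- rail_stand: Fixed stand: grey base 110 x 200 mm, two posts, level square aluminium outer tube 40 mm wide (x), 180 mm long (y), top face 120 mm above the bench, with a rib 5 mm high along each long edge (13 to 18 mm from the middle). Inner tube slides out to -y and carries an 84 mm steel ring at 102 mm height. Origin: base centre on the bench; x across the tube, y along it, z up.
- inner_tube (a joint): Travel (m) of the inner tube out towards the stand's -y: 0 in the first hole, 0.035 to 0.055 in the next, 0.065 to 0.085 in the last; end stop 0.095. Sliding takes a push of 2 to 7 N (most while the released button rubs under the wall); once snapped in a hole it is stopped hard.
- snap_button (a joint): Press of the spring button (m): 0 up (locked in a hole), 0.006 flush, pad level with the rib tops. Spring 4 N at first, 9 N flush, then a hard stop. Free of the hole beyond 0.004. Released between holes it stays caught at about 0.004 and jumps up at the next hole, which stops the tube hard both ways. Held down it cannot come up and passes under holes.
- button_pad (a point): Middle of the top of the button's black thumb pad, 22 mm wide (x), 30 mm long (y), riding on the inner tube; 131 mm above the bench when up, 125 mm flush. At its -y end, 13 mm from this point, stands a lip 22 mm wide, 6 mm thick, 16 mm above the pad; a fingertip behind it can push the tube out. Axes as the stand's.
- beaker: Clear beaker, 65 mm across, 85 mm high, standing where the ring will reach. Leave alone. Origin: centre of its underside.
- petri_dish: Flat round dish, 62 mm across, 15 mm high. Leave alone. Origin: centre of its underside.
- timer: Small white lab timer with three buttons, 62 x 66 x 18 mm. Leave alone. Origin: centre of its underside.
- first_hole (a point): Fixed point on the outer tube's top face, centre of the first of three 15 mm square holes joined by a slot; the button starts here. The other two are in a steel plate clamped in a different place each time: the next hole is 35 to 55 mm from this one towards the stand's -y (to be found by feel), the last 30 mm beyond that.

How it is judged:
By the outcome, as a careful person would: the job done as asked, in the order asked, and still so for the second after the job is handed in, with the robot touching nothing.
It also fails if it takes over 70 s, if anything falls off the work surface, if the arm or the gripper's body presses on something with over 40 N, if the wrist force passes 120 N, or if a joint passes its speed limit or range.

## Working session

There is one attempt and no reset: what is moved stays moved. The work goes in short steps, Python scripts to look and compute and a tool call to move; the robot and the scene stay as the last step left them, time stands still between calls to the robot, and variables do not carry over. Pictures are saved under pics/ and viewed, and the job is handed in when it is done.

Besides the shell and the picture viewer there is one more tool, called after ">>>" as name(argument=value, ...) on one line, values as JSON. arm_command: Moves the arm, as the interface text tells. Its arguments: {"type":"object","properties":{"plan":{"type":"array"},"squeeze":{"type":"number"}},"required":["plan"]}

```bash
mkdir -p pics; python3 - <<'E'
from bench import *
import cv2,numpy as np
s=state();print(s)
for n in ["top","side","wrist"]:
    cv2.imwrite(f"pics/{n}0.png",get_image(n)); m=camera_model(n);print(n,m)
print(pinch_z)
E
```

```text
{'time_s': 0.0, 'qpos': array([-1.33172028e+00,  9.18507987e-02,  1.23189709e+00,  3.26458991e-05,
        1.81978688e+00, -5.67128356e-02]), 'dq': array([-0.00051169, -0.0009239 ,  0.00177065, -0.00025891,  0.00141294,
       -0.00086626]), 'joint_torque': array([-5.07358127e-04, -4.46454978e+01, -4.06450009e+01,  6.98961876e-02,
        2.93857791e-02, -1.75764335e-04]), 'tool_pos': array([ 0.17482747, -0.57365259,  0.22150538]), 'ee_rot': array([-9.68461782e-04,  9.89082480e-01,  1.47359781e-01, -7.26619614e-05]), 'ft_force': array([ 0.32449745, -0.8061164 ,  0.08696832]), 'torque': array([-0.01170452, -0.02856954, -0.01062805]), 'grip_width': 0.9999869365790888}
top {'intrinsics': array([[429.08081335,   0.        , 278.41461262],
       [  0.        , 429.08081335, 217.88096375],
       [  0.        ,   0.        ,   1.        ]]), 'k1': -0.04302933728079026, 'R': array([[-0.0059437 , -0.99945468,  0.03248088],
       [-0.99761595,  0.00369325, -0.0689113 ],
       [ 0.06875376, -0.03281303, -0.99709389]]), 't': array([0.09510917, 0.50282725, 0.98230757])}
side {'intrinsics': array([[436.10434689,   0.        , 288.83289933],
       [  0.        , 436.10434689, 209.44092737],
       [  0.        ,   0.        ,   1.        ]]), 'k1': -0.09264145753197305, 'R': array([[-0.92070127,  0.3900483 ,  0.01309518],
       [ 0.25916813,  0.63615982, -0.7267273 ],
       [-0.29178938, -0.6657049 , -0.68680125]]), 't': array([ 0.43979384, -0.11079771,  1.16637917])}
wrist {'intrinsics': array([[352.84393162,   0.        , 276.29820312],
       [  0.        , 352.84393162, 208.15444992],
       [  0.        ,   0.        ,   1.        ]]), 'k1': -0.06277731302215876, 'R': array([[ 0.29044316, -0.95689019, -0.00198175],
       [-0.91781948, -0.27916867,  0.28226273],
       [-0.27064768, -0.08016239, -0.95933509]]), 't': array([-0.60056862, -0.03364596,  0.39138637])}
0.0187
```

View pics/top0.png

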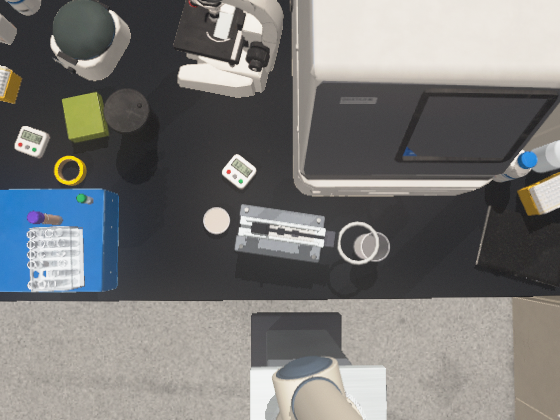

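View pics/side0.png

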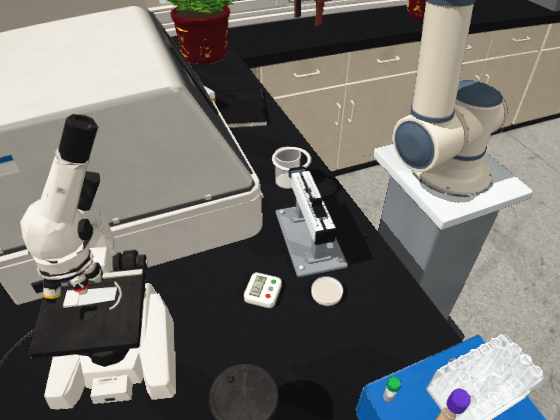

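View pics/wrist0.png

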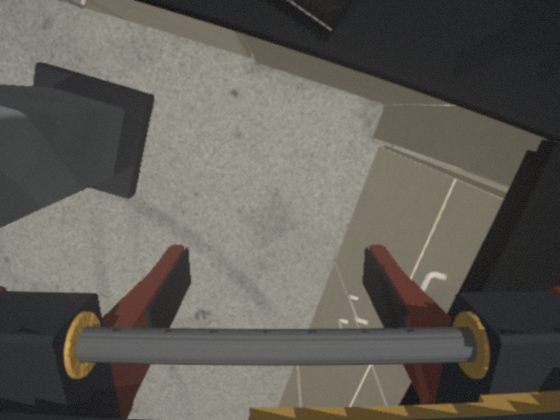

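```bash
cat > h.py <<'E'
from bench import *
import cv2,numpy as np
def ray(m,u,v):
    K=m["intrinsics"]
    p=cv2.undistortPoints(np.array([[[u,v]]],float),K,np.array([m["k1"],0,0,0.]))[0,0]
    # distortion model: xd = x(1+k1 r^2), same as opencv
    d=m["R"].T@np.array([p[0],p[1],1]); c=-m["R"].T@m["t"]; return c,d/np.linalg.norm(d)
def onz(m,u,v,z):
    c,d=ray(m,u,v); return c+d*(z-c[2])/d[2]
def tri(m1,p1,m2,p2):
    c1,d1=ray(m1,*p1);c2,d2=ray(m2,*p2)
    A=np.stack([d1,-d2],1); s=np.linalg.lstsq(A,c2-c1,rcond=None)[0]
    a=c1+s[0]*d1;b=c2+s[1]*d2; return (a+b)/2,np.linalg.norm(a-b)
def proj(m,X):
    c=m["R"]@np.array(X)+m["t"];x=c[:2]/c[2];x=x*(1+m["k1"]*(x@x));return m["intrinsics"][:2,:2]@x+m["intrinsics"][:2,2]
E
python3 - <<'E'
import cv2
a=cv2.imread("pics/top0.png")[195:270,225:400];cv2.imwrite("pics/top0z.png",cv2.resize(a,None,fx=4.5,fy=4.5,interpolation=cv2.INTER_CUBIC))
a=cv2.imread("pics/side0.png")[140:310,230:370];cv2.imwrite("pics/side0z.png",cv2.resize(a,None,fx=3.5,fy=3.5,interpolation=cv2.INTER_CUBIC))
E
```

```text
(no output)
```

View pics/top0z.png

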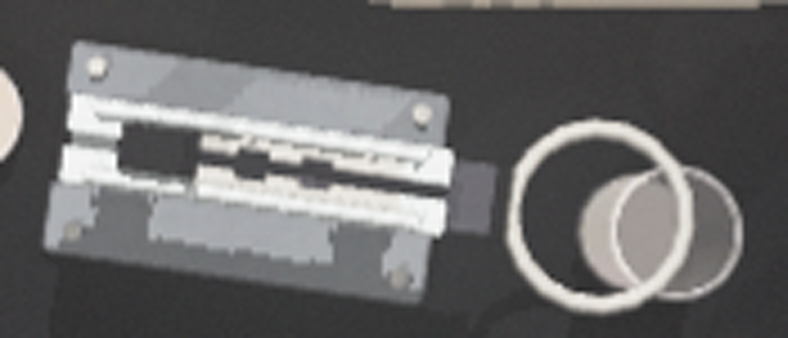

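View pics/side0z.png

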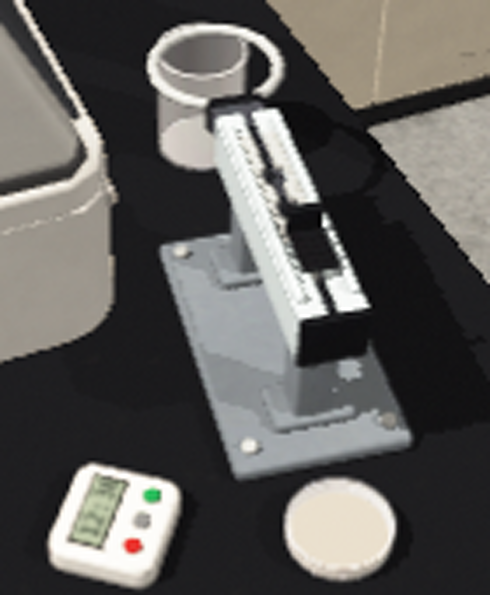

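```bash
python3 - <<'E'
from h import *
m=camera_model("top")
Z=lambda x,y:(225+x/4.5-0.4,195+y/4.5-0.4)
cs=[onz(m,*Z(*p),0.01) for p in [(72,42),(448,97),(425,302),(44,250)]]
for c in cs: print(c.round(4))
print("base c",np.mean(cs,0), [np.linalg.norm(cs[i]-cs[(i+1)%4]).round(4) for i in range(4)])
d=(cs[1]-cs[0]+cs[2]-cs[3]);print("yaw of -y dir",np.degrees(np.arctan2(d[1],d[0])))
# tube
q=[onz(m,*Z(*p),0.123) for p in [(72,93),(453,150),(445,236),(62,182)]]
for c in q: print(c.round(4))
print("tube c",np.mean(q,0));d=(q[1]-q[0]+q[2]-q[3]);print(np.degrees(np.arctan2(d[1],d[0])))
u=d/np.linalg.norm(d);c0=np.mean(q,0);w=np.array([-u[1],u[0],0])
for nm,p,z in [("padL",(118,150),.131),("padR",(202,157),.131),("h2a",(236,163),.12),("h2b",(268,167),.12),("h3a",(304,172),.12),("h3b",(334,175),.12)]:
    X=onz(m,*Z(*p),z);print(nm,X.round(4),"along",((X-c0)@u).round(4),"across",((X-c0)@w).round(4))
ring=onz(m,*Z(599,216),.102);print("ring",ring,(ring-c0)@u,(ring-c0)@w)
b=onz(m,*Z(678,232),.085);print("beaker top",b,(b-c0)@u,(b-c0)@w)
print('u',u)
E
```

```text
[0.5367 0.1808 0.01  ]
[ 0.5073 -0.0151  0.01  ]
[ 0.4009 -0.0017  0.01  ]
[0.429  0.1952 0.01  ]
base c [0.46846772 0.08980956 0.01      ] [np.float64(0.1981), np.float64(0.1073), np.float64(0.1989), np.float64(0.1087)]
yaw of -y dir -98.3227561972812
[0.5016 0.1745 0.123 ]
[ 0.4746 -0.0012  0.123 ]
[0.4349 0.003  0.123 ]
[0.4607 0.1791 0.123 ]
tube c [0.46793698 0.08886959 0.123     ]
-98.53723778885981
padL [0.4749 0.1532 0.131 ] along -0.0646 across -0.0027
padR [0.4715 0.1149 0.131 ] along -0.0263 across -0.0003
h2a [0.4691 0.0991 0.12  ] along -0.0103 across -0.0003
h2b [0.4672 0.0843 0.12  ] along 0.0046 across -0.0
h3a [0.4648 0.0677 0.12  ] along 0.0214 across 0.0001
h3b [0.4634 0.0538 0.12  ] along 0.0353 across 0.0007
ring [ 0.44387258 -0.07335474  0.102     ] 0.16399923412266554 0.000284795078328345
beaker top [ 0.43606534 -0.11550726  0.085     ] 0.20684369387781923 -0.001178310633038696
u [-0.14845216 -0.98891959  0.        ]
```

>>> arm_command(plan=[15,35,10,0,0,-0.03,60,35,83,20,0,0,-0.08,30,53,126,20,0,0,-0.12,0,71,168,20,0,0,-0.16,0,89,211,20,0,0,-0.2,0,107,253,20,0,0,-0.24,0,125,296,20,0,0,-0.28,0,140,332,20,0,0,-0.31,0])

```text
time_s: 0.95
tool_pos: [0.3152, -0.2399, 0.2426]
ee_rot: [-0.0, 1.0, -0.008, 0.0]
ft_force: [0.6, 0.4, 0.6]
grip_width: 0.31
```

>>> arm_command(plan=[18,42,0,0,0,-0.03,0,38,89,0,0,0,-0.05,0,58,136,0,0,0,-0.07,0,78,183,0,0,0,-0.09,0,98,230,0,0,0,-0.11,0,118,276,0,0,0,-0.133,0,138,323,0,0,0,-0.133,0,152,356,0,0,0,-0.133,0])

```text
time_s: 1.75
tool_pos: [0.4672, 0.1167, 0.2423]
ee_rot: [-0.0, 0.997, -0.073, -0.0]
ft_force: [1.0, -0.3, 0.9]
grip_width: 0.002
```

```bash
python3 - <<'E'
from h import *
s=state();print(s["time_s"],s["tool_pos"],s["ee_rot"],s["ft_force"],s["grip_width"])
for n in ["wrist","side"]:
    m=camera_model(n);im=get_image(n);cv2.imwrite(f"pics/{n}1.png",im); np.savez(f"{n}1.npz",**m)
print(np.load("wrist1.npz")["R"], -np.load("wrist1.npz")["R"].T@np.load("wrist1.npz")["t"])
E
```

```text
1.75 [0.46717302 0.11672087 0.24225082] [-7.19633597e-05  9.97344770e-01 -7.28243712e-02 -1.24810844e-04] [ 0.98365452 -0.26167688  0.86219709] 0.0020195830253359557
[[-1.46347712e-01 -9.89232798e-01 -9.04999716e-04]
 [-9.48866142e-01  1.40117052e-01  2.82878520e-01]
 [-2.79705904e-01  4.22573478e-02 -9.59155318e-01]] [0.54433596 0.10401573 0.40423661]
```

View pics/wrist1.png

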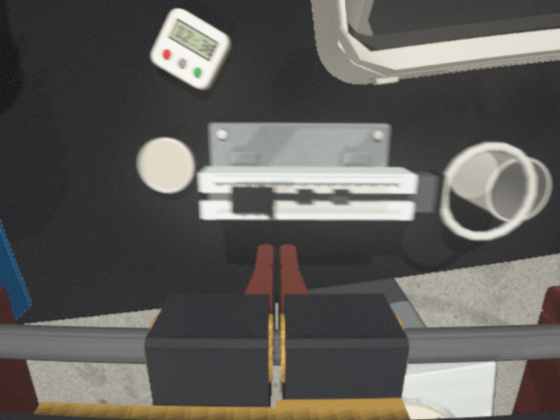

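View pics/side1.png

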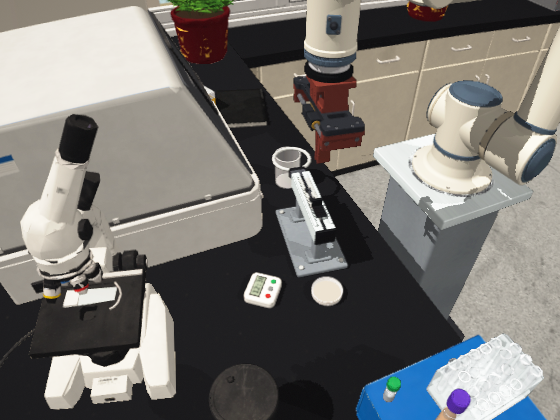

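```bash
python3 - <<'E'
from h import *
m=dict(np.load("wrist1.npz"));a=cv2.imread("pics/wrist1.png")
print(proj(m,[0.4672,.1167,.2423]))
cv2.imwrite("pics/w1z.png",cv2.resize(a[155:305,190:350],None,fx=4,fy=4,interpolation=cv2.INTER_CUBIC))
E
```

```text
[274.08970104 266.04459953]
```

View pics/w1z.png

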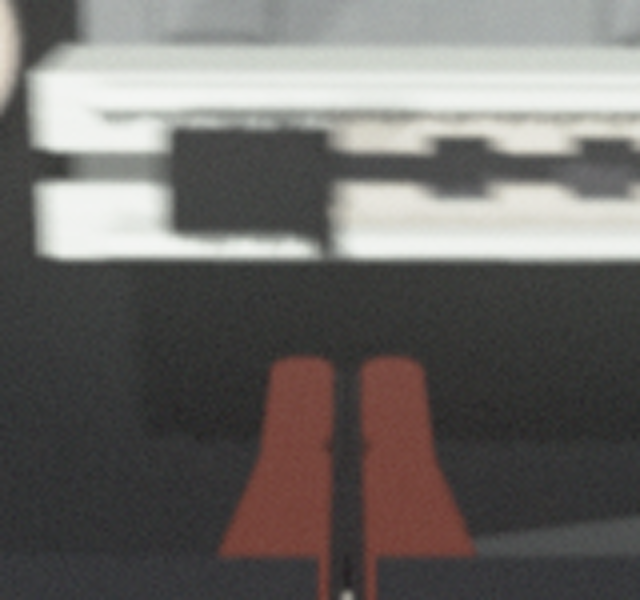

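```bash
python3 - <<'E'
from h import *
m=dict(np.load("wrist1.npz"))
Z=lambda x,y:(190+x/4-.4,155+y/4-.4)
u=np.array([-.1463,-.9892,0]);w=np.array([-u[1],u[0],0]);c0=np.array([.4679,.0889,0])
def f(n,p,z):
    X=onz(m,*Z(*p),z);print(n,X.round(4),((X-c0)@u).round(4),((X-c0)@w).round(4))
f("padL",(172,180),.131)
f("lip outer top",(332,240),.147);f("lip outer bottom",(332,180),.131);
f("tubeL top",(30,70),.125)
f("tubeL bot",(38,258),.125)
f("pad far edge",(250,128),.131);f("pad near",(250,235),.131)
f("tube far",(250,72),.120);f("tube near",(250,258),.120)
f("h2a",(432,165),.12);f("h2b",(490,165),.12);f("h3a",(577,165),.12);f("h3b",(634,165),.12)
E
```

```text
padL [0.4769 0.1497 0.131 ] -0.0615 -0.0
lip outer top [0.4647 0.1189 0.147 ] -0.0292 -0.0076
lip outer bottom [0.4722 0.1179 0.131 ] -0.0294 -0.0
tubeL top [0.5021 0.1749 0.125 ] -0.0901 0.0213
tubeL bot [0.4629 0.1815 0.125 ] -0.0909 -0.0185
pad far edge [0.4851 0.1324 0.131 ] -0.0456 0.0106
pad near [0.4632 0.1361 0.131 ] -0.046 -0.0116
tube far [0.4943 0.1317 0.12  ] -0.0461 0.0198
tube near [0.4549 0.1383 0.12  ] -0.0469 -0.0201
h2a [0.4694 0.0975 0.12  ] -0.0087 0.0002
h2b [0.4677 0.0855 0.12  ] 0.0034 0.0003
h3a [0.465  0.0676 0.12  ] 0.0215 0.0003
h3b [0.4633 0.0558 0.12  ] 0.0334 0.0003
```

```bash
cat > s.py <<'E'
from h import *
s=state();u=np.array([-.1463,-.9892,0]);w=np.array([.9892,-.1463,0]);c0=np.array([.4679,.0889,0])
p=s["tool_pos"];f=s["ft_force"]
print(s["time_s"],(p*1e3).round(2),"along",((p-c0)@u*1e3).round(2),"across",((p-c0)@w*1e3).round(2),"F",f.round(2),"Fu",(f@u).round(2),s["grip_width"],s["ee_rot"].round(4))
E
python3 s.py
```

```text
1.85 [467.32 118.11 241.05] along -28.81 across -4.85 F [-0.99 -0.22  0.21] Fu 0.36 0.0056299820922334895 [-4.000e-04  9.975e-01 -7.070e-02 -1.300e-03]
```

>>> arm_command(plan=[3,8,-10,0,0,0,0,6,16,-40,0,0,0,0,8,20,-70,0,0,0,0,8,20,-85,0,0,0,0,8,20,-85,0,0,0,0,8,20,-85,0,0,0,0,8,20,-85,0,0,0,0])

```text
time_s: 2.55
tool_pos: [0.4756, 0.1337, 0.1596]
ee_rot: [-0.0, 0.997, -0.074, 0.001]
ft_force: [-0.2, -0.0, -0.4]
grip_width: 0.005
```

```bash
python3 s.py; python3 - <<'E'
from h import *
for n in ["wrist","side"]:
    m=camera_model(n);cv2.imwrite(f"pics/{n}2.png",get_image(n)); np.savez(f"{n}2.npz",**m)
a=cv2.imread("pics/wrist2.png");cv2.imwrite("pics/w2z.png",cv2.resize(a[150:310,150:410],None,fx=3,fy=3,interpolation=cv2.INTER_CUBIC))
a=cv2.imread("pics/side2.png");cv2.imwrite("pics/s2z.png",cv2.resize(a[80:280,240:400],None,fx=3,fy=3,interpolation=cv2.INTER_CUBIC))
E
python3 s.py
```

```text
2.55 [475.63 133.72 159.62] along -45.47 across 1.09 F [-0.21 -0.01 -0.45] Fu 0.04 0.004717036306697019 [-4.000e-04  9.973e-01 -7.390e-02  1.500e-03]
2.65 [475.6  133.92 159.42] along -45.66 across 1.03 F [ 0.5  -0.4  -0.07] Fu 0.32 0.008936357038330817 [-4.000e-04  9.973e-01 -7.380e-02  1.400e-03]
```

View pics/w2z.png

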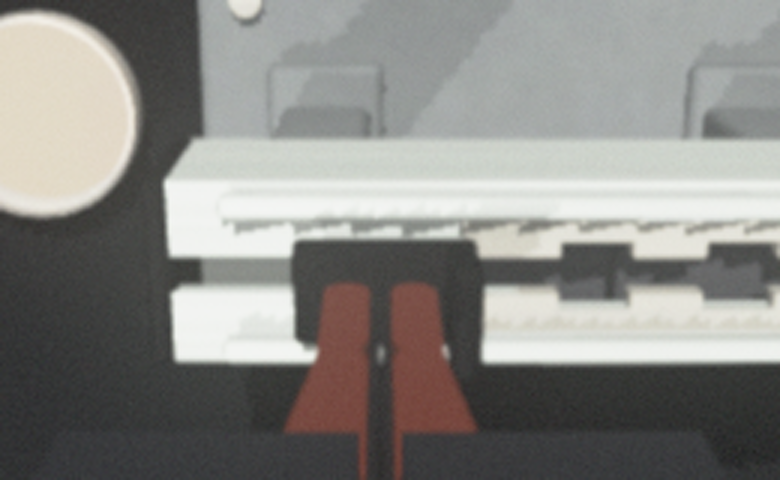

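View pics/s2z.png

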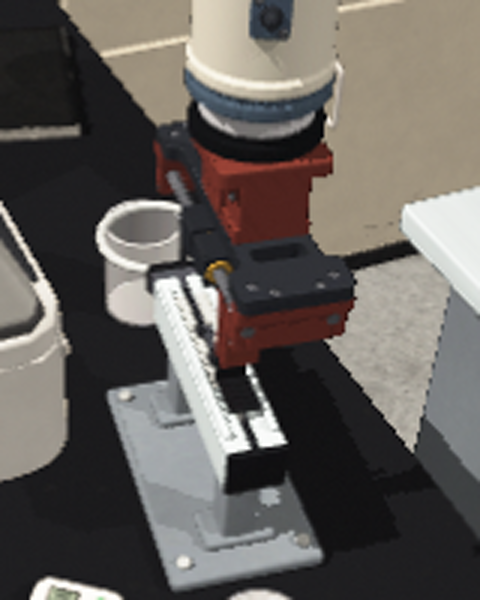

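>>> arm_command(plan=[0,4,0,0,0,0,0,0,4,0,0,0,0,0,0,4,-8,0,0,0,0,0,4,-14,0,0,0,0,0,4,-19,0,0,0,0,0,4,-22,0,0,0,0,0,4,-22,0,0,0,0])

```text
time_s: 3.35
tool_pos: [0.4745, 0.1379, 0.1348]
ee_rot: [0.0, 0.997, -0.074, -0.001]
ft_force: [0.6, -1.0, 0.0]
grip_width: 0.002
```

```bash
python3 s.py; python3 - <<'E'
from h import *
for n in ["wrist"]:
    m=camera_model(n);cv2.imwrite(f"pics/{n}3.png",get_image(n)); np.savez(f"{n}3.npz",**m)
a=cv2.imread("pics/wrist3.png");cv2.imwrite("pics/w3z.png",cv2.resize(a[170:310,190:370],None,fx=4,fy=4,interpolation=cv2.INTER_CUBIC))
E
python3 s.py
```

```text
3.35 [474.54 137.93 134.76] along -49.47 across -0.61 F [ 0.63 -0.95  0.02] Fu 0.85 0.001748602840951306 [ 2.000e-04  9.973e-01 -7.360e-02 -7.000e-04]
3.4 [474.75 137.99 135.28] along -49.56 across -0.41 F [0.08 0.36 0.4 ] Fu -0.37 0.010086519154818537 [ 1.000e-04  9.973e-01 -7.360e-02 -3.000e-04]
```

View pics/w3z.png

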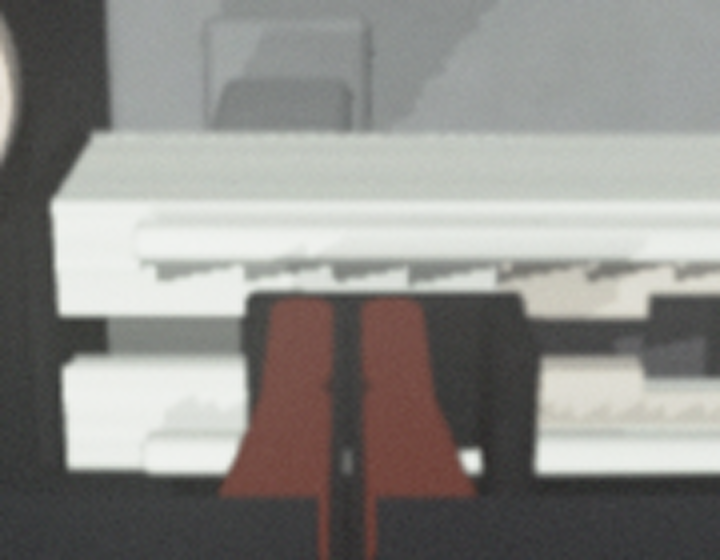

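>>> arm_command(plan=[0,-2,0,0,0,0,0,0,-2,-2,0,0,0,0,0,-2,-4,0,0,0,0,0,-2,-5,0,0,0,0,0,-2,-5,0,0,0,0])

```text
time_s: 3.9
tool_pos: [0.4751, 0.136, 0.1312]
ee_rot: [-0.0, 0.997, -0.074, 0.0]
ft_force: [-0.5, -1.3, 3.0]
grip_width: 0.004
```

```bash
python3 s.py
```

```text
3.9 [475.06 136.01 131.23] along -47.65 across 0.19 F [-0.49 -1.32  3.03] Fu 1.38 0.004063425030412262 [-0.000e+00  9.973e-01 -7.350e-02  4.000e-04]
```

>>> arm_command(plan=[0,0,-1,0,0,0,0,0,0,-2,0,0,0,0,0,0,-2,0,0,0,0])

```text
time_s: 4.2
tool_pos: [0.4751, 0.136, 0.1291]
ee_rot: [-0.0, 0.997, -0.074, 0.0]
ft_force: [-1.5, -0.8, 5.1]
grip_width: 0.007
```

>>> arm_command(plan=[0,0,-1,0,0,0,0,0,0,-2,0,0,0,0,0,0,-2,0,0,0,0])

```text
time_s: 4.5
tool_pos: [0.4751, 0.136, 0.1274]
ee_rot: [-0.0, 0.997, -0.074, 0.001]
ft_force: [-3.2, -1.3, 8.1]
grip_width: 0.006
```

>>> arm_command(plan=[0,0,-0.5,0,0,0,0,0,0,-1,0,0,0,0,0,0,-1,0,0,0,0])

```text
time_s: 4.8
tool_pos: [0.4751, 0.1361, 0.1266]
ee_rot: [-0.0, 0.997, -0.074, 0.001]
ft_force: [-1.3, -1.0, 7.7]
grip_width: 0.004
```

```bash
python3 s.py
```

```text
4.8 [475.12 136.05 126.64] along -47.7 across 0.25 F [-1.31 -1.01  7.73] Fu 1.19 0.0035616770305604947 [-1.000e-04  9.973e-01 -7.350e-02  6.000e-04]
```

>>> arm_command(plan=[0,0,-0.5,0,0,0,0,0,0,-1,0,0,0,0,0,0,-1,0,0,0,0])

```text
time_s: 5.1
tool_pos: [0.4751, 0.136, 0.1258]
ee_rot: [-0.0, 0.997, -0.074, 0.001]
ft_force: [-2.3, -1.5, 8.8]
grip_width: 0.003
```

>>> arm_command(plan=[0,0,-0.5,0,0,0,0,0,0,-1,0,0,0,0,0,0,-1,0,0,0,0])

```text
time_s: 5.4
tool_pos: [0.4752, 0.1361, 0.1253]
ee_rot: [-0.0, 0.997, -0.074, 0.001]
ft_force: [-3.5, -1.1, 10.9]
grip_width: 0.006
```

```bash
python3 s.py
```

```text
5.4 [475.19 136.06 125.28] along -47.71 across 0.31 F [-3.52 -1.08 10.92] Fu 1.58 0.005704491647028907 [-2.000e-04  9.973e-01 -7.350e-02  9.000e-04]
```

>>> arm_command(plan=[-0.1,-1,0,0,0,0,0,-0.3,-2,0,0,0,0,0,-0.4,-3,0,0,0,0,0,-0.6,-4,0,0,0,0,0])

```text
time_s: 5.8
tool_pos: [0.4747, 0.1331, 0.1253]
ee_rot: [-0.001, 0.997, -0.073, 0.001]
ft_force: [-2.2, 2.3, 8.6]
grip_width: 0.002
```

```bash
python3 s.py
```

```text
5.8 [474.7  133.08 125.26] along -44.69 across 0.26 F [-2.22  2.27  8.56] Fu -1.92 0.0019441260984235306 [-0.0013  0.9973 -0.0731  0.001 ]
```

>>> arm_command(plan=[-0.1,-1,-0.3,0,0,0,0,-0.3,-2,-0.5,0,0,0,0,-0.4,-3,-0.5,0,0,0,0,-0.6,-4,-0.5,0,0,0,0])

```text
time_s: 6.2
tool_pos: [0.4742, 0.1292, 0.1253]
ee_rot: [-0.001, 0.997, -0.073, 0.001]
ft_force: [-2.7, 2.6, 10.9]
grip_width: 0.003
```

```bash
python3 s.py
```

```text
6.2 [474.18 129.16 125.26] along -40.74 across 0.32 F [-2.69  2.61 10.92] Fu -2.19 0.0034054449756208546 [-0.0014  0.9973 -0.0731  0.0012]
```

>>> arm_command(plan=[-0.1,-1,0,0,0,0,0,-0.3,-2,0,0,0,0,0,-0.4,-3,0,0,0,0,0,-0.6,-4,0,0,0,0,0])

```text
time_s: 6.6
tool_pos: [0.4736, 0.1252, 0.1253]
ee_rot: [-0.001, 0.997, -0.073, 0.001]
ft_force: [-3.7, 2.7, 10.6]
grip_width: 0.007
```

```bash
python3 s.py; python3 - <<'E'
from h import *
for n in ["wrist"]:
    m=camera_model(n);cv2.imwrite(f"pics/{n}4.png",get_image(n)); np.savez(f"{n}4.npz",**m)
a=cv2.imread("pics/wrist4.png");cv2.imwrite("pics/w4z.png",cv2.resize(a[170:310,170:370],None,fx=4,fy=4,interpolation=cv2.INTER_CUBIC))
E
python3 s.py
```

```text
6.6 [473.58 125.16 125.29] along -36.7 across 0.32 F [-3.7   2.68 10.65] Fu -2.11 0.007024644913723931 [-0.0013  0.9973 -0.0731  0.0013]
6.65 [473.54 125.   125.24] along -36.54 across 0.3 F [-2.14  2.16 10.62] Fu -1.83 0.004504366799953032 [-0.0013  0.9973 -0.0731  0.0012]
```

View pics/w4z.png

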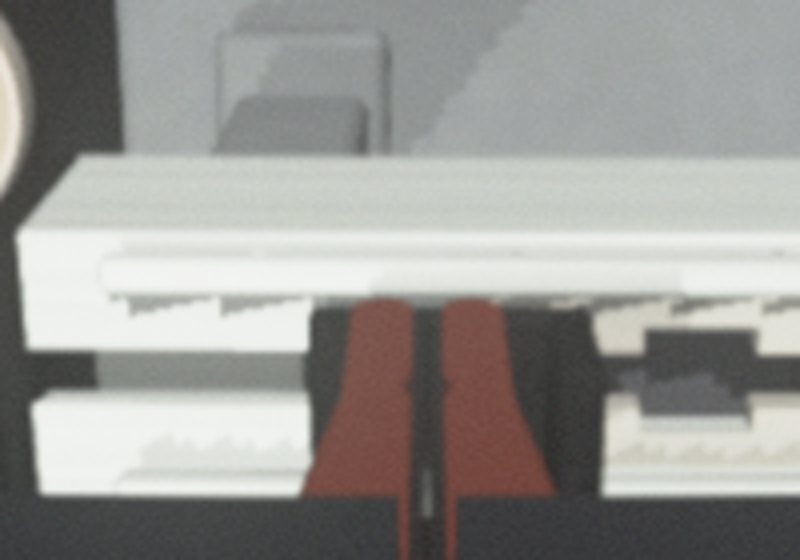

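>>> arm_command(plan=[-0.1,-1,0,0,0,0,0,-0.3,-2,0,0,0,0,0,-0.4,-3,0,0,0,0,0,-0.6,-4,0,0,0,0,0,-0.7,-5,0,0,0,0,0,-0.9,-6,0,0,0,0,0,-0.9,-6,0,0,0,0,0])

```text
time_s: 7.35
tool_pos: [0.4726, 0.119, 0.1252]
ee_rot: [-0.001, 0.997, -0.073, 0.001]
ft_force: [-3.3, 1.8, 11.0]
grip_width: 0.007
```

```bash
python3 s.py
```

```text
7.35 [472.64 119.   125.22] along -30.47 across 0.29 F [-3.32  1.82 10.96] Fu -1.32 0.00652045621478487 [-0.0012  0.9973 -0.0732  0.0012]
```

>>> arm_command(plan=[0,0,3,0,0,0,0,0,0,6,0,0,0,0,0,0,9,0,0,0,0,0,0,12,0,0,0,0,0,0,12,0,0,0,0])

```text
time_s: 7.85
tool_pos: [0.4723, 0.118, 0.1351]
ee_rot: [0.0, 0.997, -0.074, -0.0]
ft_force: [-0.8, -0.1, -0.9]
grip_width: 0.004
```

```bash
python3 s.py; python3 - <<'E'
from h import *
for n in ["wrist"]:
    m=camera_model(n);cv2.imwrite(f"pics/{n}5.png",get_image(n)); np.savez(f"{n}5.npz",**m)
a=cv2.imread("pics/wrist5.png");cv2.imwrite("pics/w5z.png",cv2.resize(a[170:310,170:370],None,fx=4,fy=4,interpolation=cv2.INTER_CUBIC))
E
python3 s.py
```

```text
7.85 [472.27 117.98 135.14] along -29.4 across 0.07 F [-0.8  -0.07 -0.87] Fu 0.19 0.0037925906258878955 [ 0.      0.9973 -0.0736 -0.    ]
7.9 [472.2  117.99 134.97] along -29.41 across -0.0 F [ 0.72 -0.1   0.06] Fu -0.0 0.006155724613923996 [ 1.000e-04  9.973e-01 -7.360e-02 -1.000e-04]
```

View pics/w5z.png

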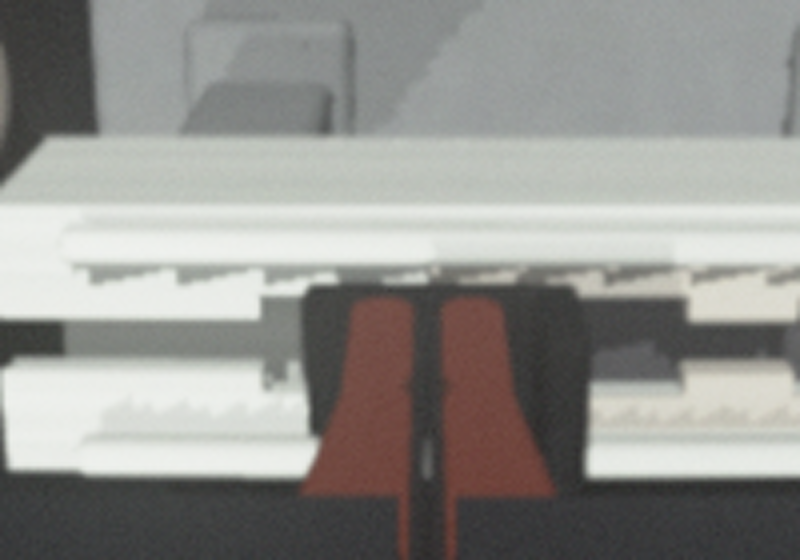

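>>> arm_command(plan=[-0.1,-1,-1,0,0,0,0,-0.3,-2,-1,0,0,0,0,-0.4,-3,-1,0,0,0,0,-0.6,-4,-1,0,0,0,0,-0.7,-5,-1,0,0,0,0,-0.9,-6,-1,0,0,0,0])

```text
time_s: 8.5
tool_pos: [0.4714, 0.1131, 0.1341]
ee_rot: [-0.001, 0.997, -0.073, 0.0]
ft_force: [0.2, 7.0, -0.6]
grip_width: 0.007
```

```bash
python3 s.py
```

```text
8.5 [471.44 113.1  134.13] along -24.46 across -0.04 F [ 0.19  7.03 -0.57] Fu -6.98 0.006846326400195547 [-1.300e-03  9.973e-01 -7.320e-02  2.000e-04]
```

>>> arm_command(plan=[-0.1,-1,0,0,0,0,0,-0.3,-2,0,0,0,0,0,-0.4,-3,0,0,0,0,0,-0.6,-4,0,0,0,0,0])

```text
time_s: 8.9
tool_pos: [0.4708, 0.1097, 0.1341]
ee_rot: [-0.002, 0.997, -0.073, 0.0]
ft_force: [1.8, 6.3, -1.0]
grip_width: 0.007
```

```bash
python3 s.py
```

```text
8.9 [470.85 109.66 134.11] along -20.97 across -0.12 F [ 1.83  6.27 -0.96] Fu -6.47 0.006876422878954051 [-1.700e-03  9.973e-01 -7.280e-02  2.000e-04]
```

>>> arm_command(plan=[-0.1,-1,0,0,0,0,0,-0.3,-2,0,0,0,0,0,-0.4,-3,0,0,0,0,0,-0.6,-4,0,0,0,0,0,-0.7,-5,0,0,0,0,0,-0.9,-6,0,0,0,0,0])

```text
time_s: 9.5
tool_pos: [0.4699, 0.1036, 0.1341]
ee_rot: [-0.002, 0.997, -0.073, 0.0]
ft_force: [2.0, 5.6, -1.5]
grip_width: 0.005
```

>>> arm_command(plan=[-0.1,-1,0,0,0,0,0,-0.3,-2,0,0,0,0,0,-0.4,-3,0,0,0,0,0,-0.6,-4,0,0,0,0,0])

```text
time_s: 9.9
tool_pos: [0.4694, 0.0996, 0.1342]
ee_rot: [-0.002, 0.997, -0.073, 0.0]
ft_force: [1.9, 6.5, -1.3]
grip_width: 0.007
```

```bash
python3 s.py
```

```text
9.9 [469.35  99.55 134.16] along -10.75 across -0.12 F [ 1.86  6.5  -1.34] Fu -6.7 0.00736663818888156 [-1.600e-03  9.973e-01 -7.290e-02  2.000e-04]
```

>>> arm_command(plan=[-0.1,-0.5,0,0,0,0,0,-0.2,-1,0,0,0,0,0,-0.2,-1.5,0,0,0,0,0,-0.3,-2,0,0,0,0,0,-0.4,-2.5,0,0,0,0,0,-0.4,-3,0,0,0,0,0])

```text
time_s: 10.5
tool_pos: [0.4689, 0.0964, 0.1342]
ee_rot: [-0.001, 0.997, -0.073, 0.0]
ft_force: [0.5, 5.3, -0.1]
grip_width: 0.005
```

>>> arm_command(plan=[-0.1,-0.5,0,0,0,0,0,-0.2,-1,0,0,0,0,0,-0.2,-1.5,0,0,0,0,0,-0.3,-2,0,0,0,0,0])

```text
time_s: 10.9
tool_pos: [0.4686, 0.0944, 0.1343]
ee_rot: [-0.001, 0.997, -0.073, 0.0]
ft_force: [1.2, 5.2, -0.5]
grip_width: 0.006
```

>>> arm_command(plan=[-0.1,-0.5,0,0,0,0,0,-0.2,-1,0,0,0,0,0,-0.2,-1.5,0,0,0,0,0,-0.3,-2,0,0,0,0,0])

```text
time_s: 11.3
tool_pos: [0.4683, 0.0924, 0.1343]
ee_rot: [-0.001, 0.997, -0.073, 0.0]
ft_force: [0.9, 4.9, -0.9]
grip_width: 0.003
```

>>> arm_command(plan=[-0.1,-0.5,0,0,0,0,0,-0.2,-1,0,0,0,0,0,-0.2,-1.5,0,0,0,0,0,-0.3,-2,0,0,0,0,0])

```text
time_s: 11.7
tool_pos: [0.468, 0.0903, 0.1344]
ee_rot: [-0.001, 0.997, -0.073, 0.0]
ft_force: [1.0, 4.8, 0.1]
grip_width: 0.002
```

>>> arm_command(plan=[-0.1,-0.5,0,0,0,0,0,-0.2,-1,0,0,0,0,0,-0.2,-1.5,0,0,0,0,0])

```text
time_s: 12.0
tool_pos: [0.4678, 0.0878, 0.1345]
ee_rot: [-0.0, 0.997, -0.073, 0.0]
ft_force: [-0.7, 1.1, 1.5]
grip_width: 0.004
```

```bash
python3 s.py; python3 - <<'E'
from h import *
for n in ["wrist"]:
    m=camera_model(n);cv2.imwrite(f"pics/{n}6.png",get_image(n)); np.savez(f"{n}6.npz",**m)
a=cv2.imread("pics/wrist6.png");cv2.imwrite("pics/w6z.png",cv2.resize(a[170:310,170:370],None,fx=4,fy=4,interpolation=cv2.INTER_CUBIC))
E
python3 s.py
```

```text
12.0 [467.79  87.76 134.52] along 1.15 across 0.06 F [-0.65  1.08  1.54] Fu -0.97 0.004316256317412469 [-2.000e-04  9.973e-01 -7.340e-02  3.000e-04]
12.05 [467.77  87.48 134.44] along 1.42 across 0.08 F [0.73 1.54 1.86] Fu -1.63 0.007535807992183528 [ 0.000e+00  9.973e-01 -7.350e-02  2.000e-04]
```

View pics/w6z.png

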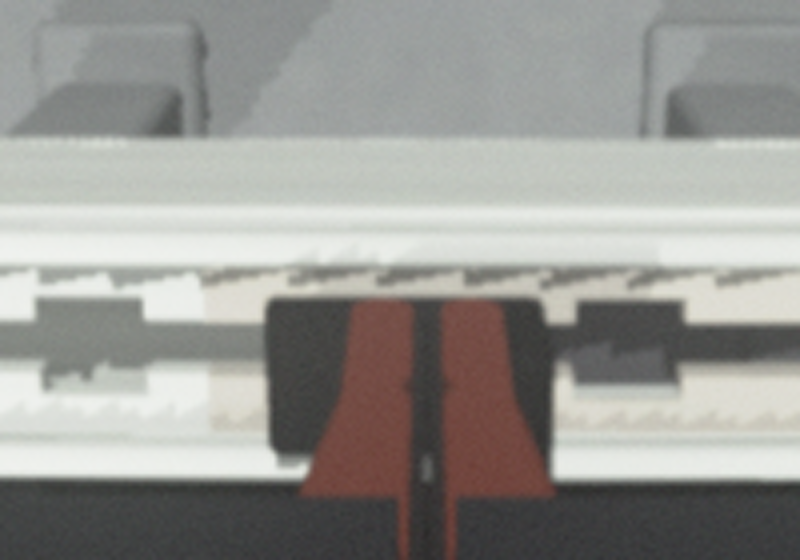

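>>> arm_command(plan=[-0.1,-0.5,0,0,0,0,0,-0.1,-0.8,0,0,0,0,0,-0.1,-0.8,0,0,0,0,0])

```text
time_s: 12.35
tool_pos: [0.4677, 0.0866, 0.1342]
ee_rot: [0.0, 0.997, -0.074, 0.0]
ft_force: [0.4, 1.3, 1.0]
grip_width: -0.004
```

```bash
python3 s.py
```

```text
12.35 [467.67  86.56 134.18] along 2.34 across 0.12 F [0.41 1.26 1.04] Fu -1.3 -0.00404840911135164 [ 1.000e-04  9.973e-01 -7.360e-02  1.000e-04]
```

>>> arm_command(plan=[-0.1,-0.5,0,0,0,0,0,-0.1,-0.8,0,0,0,0,0,-0.1,-0.8,0,0,0,0,0])

```text
time_s: 12.65
tool_pos: [0.4676, 0.0864, 0.1342]
ee_rot: [-0.001, 0.997, -0.073, 0.0]
ft_force: [1.0, 5.0, 1.5]
grip_width: 0.006
```

```bash
python3 s.py; python3 - <<'E'
from h import *
for n in ["wrist"]:
    m=camera_model(n);cv2.imwrite(f"pics/{n}7.png",get_image(n)); np.savez(f"{n}7.npz",**m)
a=cv2.imread("pics/wrist7.png");cv2.imwrite("pics/w7z.png",cv2.resize(a[170:310,170:370],None,fx=4,fy=4,interpolation=cv2.INTER_CUBIC))
E
python3 s.py
```

```text
12.65 [467.62  86.4  134.19] along 2.52 across 0.09 F [0.99 4.97 1.49] Fu -5.06 0.005693495017929816 [-5.000e-04  9.973e-01 -7.330e-02  2.000e-04]
12.7 [467.62  86.38 134.2 ] along 2.53 across 0.1 F [1.14 5.39 1.36] Fu -5.5 0.0077177922911836234 [-4.000e-04  9.973e-01 -7.330e-02  2.000e-04]
```

View pics/w7z.png

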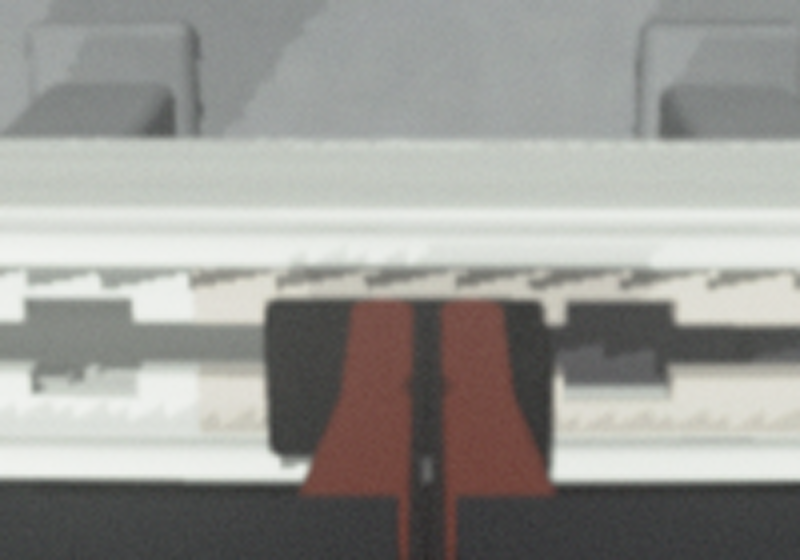

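>>> arm_command(plan=[-0.1,-0.5,0,0,0,0,0,-0.1,-1,0,0,0,0,0,-0.1,-1,0,0,0,0,0])

```text
time_s: 13.0
tool_pos: [0.4676, 0.0862, 0.1342]
ee_rot: [-0.001, 0.997, -0.073, 0.0]
ft_force: [2.3, 8.5, 1.0]
grip_width: 0.002
```

```bash
python3 s.py
```

```text
13.0 [467.59  86.22 134.19] along 2.69 across 0.09 F [2.29 8.5  1.01] Fu -8.74 0.0021342712552167723 [-1.300e-03  9.973e-01 -7.300e-02  2.000e-04]
```

>>> arm_command(plan=[0.3,2,0,0,0,0,0,0.6,4,0,0,0,0,0,0.9,6,0,0,0,0,0,0.9,6,8,0,0,0,0,0.9,6,25,0,0,0,0,0.9,6,60,0,0,0,0,0.9,6,100,0,0,0,0,0.9,6,120,0,0,0,0])

```text
time_s: 13.8
tool_pos: [0.4688, 0.0908, 0.2586]
ee_rot: [-0.0, 0.997, -0.074, 0.002]
ft_force: [0.2, -0.7, -0.1]
grip_width: 0.009
```

>>> arm_command(plan=[-20,-20,0,0,0,0,0,-40,-60,0,0,0,0,0,-60,-100,0,0,0,0,0,-70,-145,0,0,0,0,0,-80,-190,0,0,0,0,0,-90,-235,0,0,0,0,0,-90,-270,0,0,0,0,0,-90,-270,0,0,0,0,0])

```text
time_s: 14.6
tool_pos: [0.3773, -0.1825, 0.2542]
ee_rot: [0.001, 0.997, -0.077, -0.0]
ft_force: [-0.4, 0.6, -0.0]
grip_width: 0.005
```

```bash
python3 s.py; python3 - <<'E'
from h import *
for n in ["top","side"]:
    cv2.imwrite(f"pics/{n}8.png",get_image(n))
a=cv2.imread("pics/top8.png")[140:290,180:400];cv2.imwrite("pics/top8z.png",cv2.resize(a,None,fx=3.5,fy=3.5,interpolation=cv2.INTER_CUBIC))
a=cv2.imread("pics/side8.png")[140:310,230:370];cv2.imwrite("pics/side8z.png",cv2.resize(a,None,fx=3.5,fy=3.5,interpolation=cv2.INTER_CUBIC))
E
```

```text
14.6 [ 377.28 -182.5   254.16] along 281.73 across -49.94 F [-0.41  0.61 -0.04] Fu -0.54 0.0050085754314132406 [ 6.000e-04  9.971e-01 -7.650e-02 -5.000e-04]
```

View pics/top8z.png

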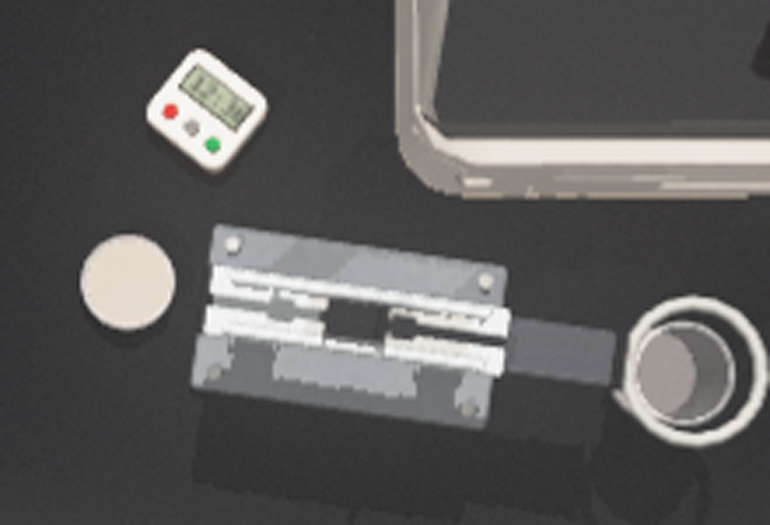

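View pics/side8z.png

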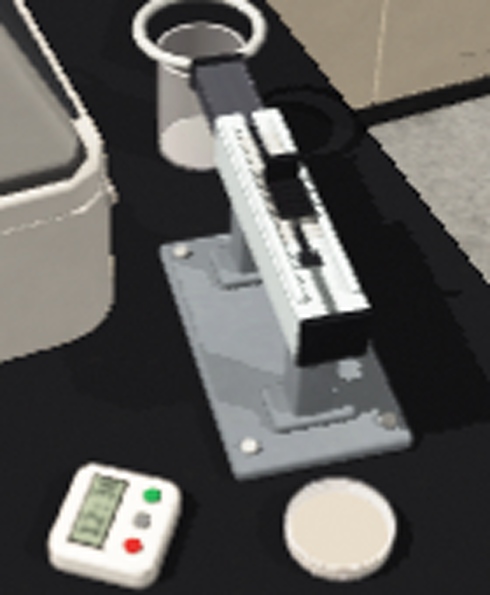

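```bash
python3 - <<'E'
from h import *
m=camera_model("top")
a=onz(m,358,242.8,.102);b=onz(m,180+693/3.5-.4,140+371/3.5-.4,.102);print("ring travel",np.linalg.norm(b-a))
x=cv2.imread("pics/side0.png").astype(int);y=cv2.imread("pics/side8.png").astype(int)
d=abs(x-y).max(2)
print("timer/dish diff",d[265:310,240:350].max(),"beaker lower",d[170:190,272:290].max())
print(close_job())
E
```

```text
ring travel 0.0426473848407333
timer/dish diff 5 beaker lower 98
the job is handed in; nothing more can be done
None
```

I slid the arm out one hole and the button has snapped up in the next hole. I handed the job in at about 15 s of the 70 s.

**How it went**
1. I pressed the button flush with the shut fingertips, to a pad height of about 125 mm at about 11 N, and slid the tube out about 17 mm.
2. I released the button between the holes and pushed on the lip at about 5 to 7 N.
3. The friction dropped at about 43 mm of travel. A confirming push then rose to 8.7 N with almost no movement, so I took the tube as locked and backed off.

**Checks that agreed**
- **Right hole:** the ring has moved about 43 mm in the top camera. The first and last holes both show empty, one on each side of the pad, so it sits in the middle one.
- **Button up:** the wrist view after the snap shows the pad about 4 mm higher than when it was caught.
- **Forces:** no reading passed about 11.5 N in total.
- **Timer and dish:** the side view before and after is the same to within image noise.

**Checks that were not clean**
- **Beaker:** the side-view pixels over it did change, probably because the ring now stands in that area; I did not confirm that. In the top view its rim is within about 1 pixel (2 mm) of where it started.
- **Force when pressing:** I saw a sideways force of 2 to 4 N across the tube, which I took as friction.
- **Force readings:** they came only at the end of each short move, so brief peaks in between were not seen.

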